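# Third hand: press the die plug against the sprung stop of the locking fixture

## Task

Stand the taller of the two bare steel die plugs upright in the open fixture, between the sliding jaw and the sprung V stop, and let go of it. Then slide the jaw shut by its handle and press the plug into the V stop until the back edge of the stop lies about midway between the two lines engraved across the base (a push of about 10 N; never drive the stop to the end of its travel), so that a colleague can tighten the jaw. Finish while still holding the jaw pressed there, steady; leave the shorter plug, the black specimen and the hex key alone.

Things in the scene. Friction and masses are not known exactly. Their poses are not given: they have to be found in the camera images.
- fixture: Fixed pressing fixture on an aluminium base plate 202 x 90 x 12 mm. Origin on the bench under the V stop's vertex at rest; x = direction of pressing, jaw to stop; y across, z up. Plate x = -140 to 62 mm. Jaw rails (28 mm high, at y = -37 and 37) x = -138 to -62; stop housing (46 mm high) x = 40 to 62; open floor between rails and stop. Two lines engraved across it at x = 23 and 33 mm.
- nest (a point): Point on the fixture's floor (12 mm above the bench), on the centre line, 38 mm before the stop's vertex at rest: a good place to stand the plug. There its sides are free for fingers that close across the fixture (along y).
- stop_vertex (a point): Vertex of the sprung V stop, half-way up (27 mm above the bench); moves with it. The V (120 degrees) opens toward the jaw: two steel wings, 27 mm high, reaching 26 mm to either side and 15 mm toward the jaw. The plug seats with its axis 17 mm before the vertex. The straight back edge of the stop is 16 mm behind the vertex.
- stop (a joint): How far the V stop is pushed in, m: 0 at rest, 0.024 at the end of its travel. Two springs push it back, together 0.8 N per mm (10 N at 0.0125). Its back edge reaches the first engraved line at 0.007, the second at 0.017.
- jaw (a joint): Travel of the sliding jaw toward the stop, m: 0 open, 0.085 end of its guide. Slides freely (0.6 N friction), does not latch; the stop's springs push it back if let go. Steel block 46 x 60 mm, top 31 mm above the bench, flat front face at fixture x = -90 mm when 0. With the plug between jaw and resting stop it reads about 0.059. Starts 0 to 0.020.
- jaw_handle (a point): Grip point of the jaw's handle, 75 mm above the bench; moves with the jaw. Upright flat aluminium plate, 12 mm thick along the sliding direction, 36 mm wide across, from 31 to 89 mm above the bench, centred 26 mm behind the jaw's front face. Can be pinched from above, one finger before and one behind it.
- tall_plug_center (a point): Centre of the taller die plug: a plain bare steel cylinder 29 mm in diameter, 30 mm high, about 0.16 kg, standing on the bench with its z axis up. This point is half-way up (15 mm).
- short_plug_center (a point): Centre of the shorter die plug, otherwise alike: 29 mm in diameter, 22 mm high, standing on the bench; half-way up (11 mm). Not to be used. The two plugs change places from one time to the next.
- specimen: Black mounted specimen, disc 30 mm in diameter, 18 mm high, standing nearer the robot; origin under its centre. To be left alone.
- key: Black L-shaped hex key, 99 x 32 mm, 8 mm high, lying at the left edge of the bench; origin under its centre. To be left alone.
There are look-alikes about, which are no part of the job. What is shaped like the part that bears tall_plug_center but blue is not meant.

How it is judged (in metres and radians):
On the way:
1. the taller plug stands upright on the fixture's floor between jaw and stop, let go, the stop not yet pressed in (x of tall_plug_center in the frame of fixture between -0.075 and -0.012 m and y of tall_plug_center in the frame of fixture between -0.02 and 0.02 m and z of tall_plug_center in the frame of fixture between 0.024 and 0.03 m and angle between tall_plug_center's own z axis and vertical below 0.12 rad and contact force between tall_plug and the fingers below 0.1 N and value of joint stop below 0.004 m), for 0.2 s.
At the end, for the whole second after the job is handed in: Robot still pushing the jaw (over 3 N), not touching the plug; taller plug upright on the floor, within 4 mm of the centre line, pressed by the jaw (over 3 N) into the stop with 4 to 17 N; stop steady, 7 to 17 mm in; shorter plug, specimen and key moved under 20 mm (value of joint stop between 0.007 and 0.017 m and contact force between tall_plug and stop between 4 and 17 N and contact force between tall_plug and jaw above 3 N and contact force between any of the fingers, the arm and jaw above 3 N and contact force between tall_plug and the arm below 0.1 N and contact force between tall_plug and the fingers below 0.1 N and y of tall_plug_center in the frame of fixture between -0.004 and 0.004 m and z of tall_plug_center in the frame of fixture between 0.024 and 0.03 m and angle between tall_plug_center's own z axis and vertical below 0.12 rad and velocity of joint stop between -0.004 and 0.004 m/s and distance of each of short_plug_center, specimen, key from where it was at the start of the episode below 0.02 m); the arm keeps its last pose, push and grip.
It fails at once if the stop is driven to the end of its travel (over 22 mm) (value of joint stop above 0.022 m).
It fails at once if the shorter plug, the specimen or the hex key is disturbed (over 20 mm) (distance of any of short_plug_center, specimen, key from where it was at the start of the episode above 0.02 m).
It also fails if it takes over 67 s, if anything falls off the work surface, if the arm or the gripper's body presses on something with over 40 N, if the wrist force passes 120 N, or if a joint passes its speed limit or range.

## Robot

A 6-joint arm with a two-finger parallel gripper is mounted at the origin on the work surface; the furniture and walls round the work are solid. World frame = base frame: x ahead of the robot, y to its left, z up, the work surface at z = 0. Lengths are in mm, angles in degrees, forces in N, time in s.
With the tool pointing down it reaches from about 350 to 850 mm from the base axis. Payload 8.1 kg.
Tool frame: the origin (TCP) lies between the finger pads; the fingertips stand 22 mm ahead of it and the grasp point (between the pads) lies 3 mm ahead of it; z points along the fingers, y is the line along which they close (so a half turn about z gives the same grasp; the last joint's range is limited). The gripper opens to 85 mm and grips with 20 to 120 N. Pads are 22 mm wide; open, the fingers measure 114 mm over their backs; the gripper's body (76 mm by 85 mm) begins 54 mm behind the grasp point. The pads swing forward as they close: fully open they stand 13 mm farther back than shut.
Start: joints at [-78.404, 7.471, 85.268, -0, 87.261, -4.893], TCP at [170.326, -575.321, 253.292] pointing down, gripper open.
Joint ranges: [-169.43, 169.43], [-51.17, 129.36], [1.28, 143.12], [-76.62, 256.62], [0, 156.53], [-152.29, 152.29]. Speed limits (degrees/s): [136.94, 136.94, 159.86, 180, 180, 180].

## Interface

Orientations are given as [roll, pitch, yaw] about the fixed x, y, z axes, in that order (R = Rz(yaw) Ry(pitch) Rx(roll)).
In Python, from bench import r, vision gives the robot as it stands.
- The arm moves only by the tool step_arm, never from a script. Its argument "targets" is a list that holds one entry, the list of rows, each a list of 6 numbers: the shift along the world's x, y, z in mm, then the turn, a rotation vector about the world's x, y, z in rad. In form: [[[x, y, z, rx, ry, rz], ...]]. A call has 1 to 12 rows; each row is the pose to reach, as a shift and turn from the pose commanded when the call began; what a row does not reach only later rows make up. A row lasts 1/12 s, in which the tool goes at most 41.7 mm and 7.16 degrees, less where a joint would pass 70% of its speed; a pose out of reach is approached as far as the arm can. A call with a gripper value outside its range is refused whole. "fingers" is the gripper's target within -1 to 1 (shut at 1, half-way at 0, fully open at -1), set as the call begins (left out, the last holds). The fingers move at their own pace and stop on an object; "newtons" is the grip in N (left out, the last holds). Time passes only in rows, so rows that repeat a pose let the fingers close. It gives the time, the measured TCP pose, the force, the opening and the grip force at its end, in the units of the state.
- r.sense(): the state, without advancing time (a new reading comes with each control period).
- vision.snapshot(name): name is "scene" or "top"; returns a dict with "img" (400x640x3 uint8, blue, green, red), "mtx" (3x3 intrinsics, pixels), "D" ([k1, k2, p1, p2, k3] as OpenCV has them; the pictures are not rectified), "eye" and "attitude" of the camera in the world. Camera axes: x right, y up, looking along -z (the intrinsics and any distortion apply to the point x, -y, -z); pixel columns grow to the right and rows downward; lengths in mm; the calibration is good to about 2 mm. A picture is of the moment at which its call begins. There is no depth.
- r.hand_in(): hands the job in; it is judged then, once.
The state is a dict: "time": time; "joint_pos": joint angles; "qd": joint speeds; "joint_efforts": joint torques, N m; "tool_pos": TCP position; "tcp_rot": TCP orientation; "ft_force": force on the tool from outside, world axes, zero at the start; "wrist_torque": the same for the moment, N m; "finger_gap": finger opening in mm; "grip_force": force on a finger pad.
Only numpy, scipy, OpenCV 4.12 (cv2) and the standard library are available. Lean on these libraries where they do the work, as an engineer would, in place of code of your own. Each camera call takes 0.05 s, during which the arm holds its last target. There are 200 camera calls.

## Working session

There is one attempt and no reset: what is moved stays moved. The work goes in short steps, Python scripts to look and compute and a tool call to move; the robot and the scene stay as the last step left them, time stands still between calls to the robot, and variables do not carry over. Pictures are saved under pics/ and viewed, at most 10 in all, crops included, and the job is handed in when it is done.

Besides the shell and the picture viewer there is one more tool, called after "Request:" as a command line: name --argument value ..., lists and objects as JSON in quotes. step_arm: Moves the arm, as the interface text tells. Its arguments: {"type":"object","properties":{"targets":{"type":"array"},"fingers":{"type":"number"},"newtons":{"type":"number"}},"required":["targets"]}

```bash
mkdir -p pics; ls; cat > h.py <<'E'
import numpy as np, cv2
from bench import r, vision
def R_of(a):
    a=np.array(a,float)
    if a.shape==(3,3): return a
    from scipy.spatial.transform import Rotation as Ro
    return Ro.from_euler('xyz',a,degrees=True).as_matrix()
def ray(s,uv):
    p=cv2.undistortPoints(np.array([[uv]],float),np.array(s['mtx'],float),np.array(s['D'],float))[0,0]
    return np.array(s['eye'],float),R_of(s['attitude'])@np.array([p[0],-p[1],-1])
def on_z(s,uv,z):
    e,d=ray(s,uv); return e+d*(z-e[2])/d[2]
def proj(s,P):
    Pc=R_of(s['attitude']).T@(np.array(P,float)-np.array(s['eye'],float))
    q,_=cv2.projectPoints(np.array([[Pc[0],-Pc[1],-Pc[2]]]),np.zeros(3),np.zeros(3),np.array(s['mtx'],float),np.array(s['D'],float))
    return q[0,0]
E
python3 - <<'E'
from h import *
for n in ('scene','top'):
    s=vision.snapshot(n); cv2.imwrite(f'pics/{n}0.png',s['img']); print(n,s['mtx'],s['D'],s['eye'],s['attitude'])
st=r.sense(); print(st)
E
```

```text
pics
scene [[437.38129743   0.         326.08421931]
 [  0.         437.38129743 201.29505536]
 [  0.           0.           1.        ]] [-0.09612711  0.          0.          0.          0.        ] [ 403.68603252 -387.92981032  743.64663243] [42.47179665 -0.57282672 -5.22502066]
top [[496.23073983   0.         324.08076626]
 [  0.         496.23073983 197.86094377]
 [  0.           0.           1.        ]] [-0.09891972  0.          0.          0.          0.        ] [345.94200063 218.82041396 937.93765476] [  7.49356701  -1.07302815 -90.55833823]
{'time': 0.1, 'joint_pos': array([-7.84022196e+01,  7.51225856e+00,  8.53258848e+01,  5.67415522e-04,
        8.72590060e+01, -4.89442729e+00]), 'qd': array([ 0.02514824, -0.09387271, -0.13315227,  0.10574832, -0.03835936,
       -0.07386068]), 'joint_efforts': array([ 5.46700248e-04, -5.70952713e+01, -5.01940835e+01, -2.14245238e-04,
        8.07494478e-03, -3.59761202e-05]), 'tool_pos': array([ 170.24826834, -574.85545414,  252.30660413]), 'tcp_rot': array([-1.79903253e+02, -8.85342981e-03,  1.64921726e+01]), 'ft_force': array([-0.16325775,  0.15275576, -0.17584365]), 'wrist_torque': array([-0.00999796, -0.01161489, -0.08257054]), 'grip_force': 0.0, 'finger_gap': 85.50764140269395}
```

View pics/scene0.png

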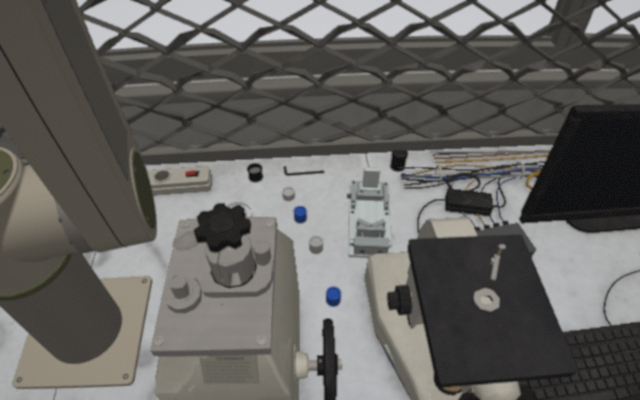

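View pics/top0.png

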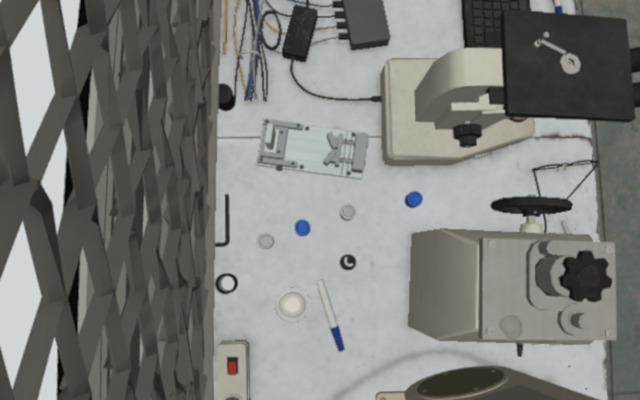

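The scene view shows grey steel plugs at (289,194) and (316,243), with blue look-alikes at (300,214) and (333,296). In the top view they are at (266,241) and (348,212), with blue at (303,228) and (414,199). The fixture is at about (313,148) in the top view, jaw handle to the left (271,138) and V stop to the right (345,150). The black specimen is at (348,262), the key at (223,220) and a ring at (227,283). The two grey plugs are the only candidates, so I'll crop both to compare heights.

```bash
python3 - <<'E'
from h import *
s=vision.snapshot('scene');t=vision.snapshot('top')
def crop(s,u,v,w,h,k): return cv2.resize(s['img'][v-h:v+h,u-w:u+w],None,fx=k,fy=k,interpolation=cv2.INTER_CUBIC)
a=crop(s,289,194,14,14,7);b=crop(s,316,243,14,14,7);c=crop(t,266,241,14,14,7);d=crop(t,348,212,14,14,7)
row=np.hstack([a,b,c,d])
f=crop(t,313,148,64,35,6); f=np.hstack([f,np.zeros((f.shape[0],max(0,784-f.shape[1]),3),np.uint8)])
img=np.vstack([row,f[:, :784]]) if False else np.vstack([row,cv2.resize(f[:,:768],(784,404))])
print(img.shape); cv2.imwrite('pics/crop1.png',img)
for name,ss,uvs in (('s',s,[(289,194),(316,243)]),('t',t,[(266,241),(348,212)])):
    for uv in uvs: print(name,uv,on_z(ss,uv,15).round(1))
E
```

```text
(600, 784, 3)
s (289, 194) [389.  305.2  15. ]
s (316, 243) [440.1 160.4  15. ]
t (266, 241) [387.3 308.9  15. ]
t (348, 212) [440.2 155.8  15. ]
```

View pics/crop1.png

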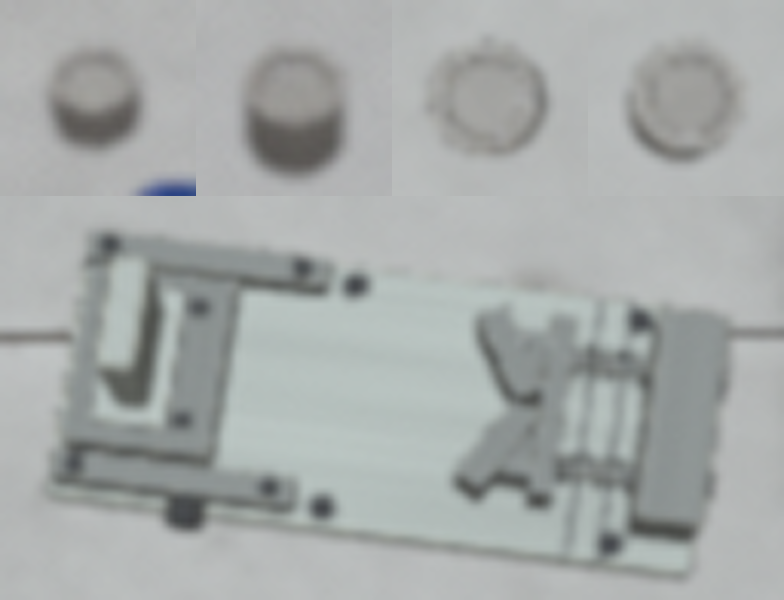

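The tall plug is clearly the nearer one, scene (316,243) / top (348,212): its side wall is visibly longer than that of (289,194). Next I fit the fixture pose from points read off the crop.

```bash
cat > fx.py <<'E'
from h import *
from scipy.optimize import least_squares
t=vision.snapshot('top'); s=vision.snapshot('scene')
def px(c): return (249+c[0]/6.125-.4, 113+(c[1]-196)/5.771-.4)
# (crop px, z, fx, fy)
N=None
obs=[((48,490),12,-140,-45),((690,573),12,62,-45),((400,272),12,N,45),((560,293),12,N,45),((658,315),46,40,N),((637,520),46,40,N),
((570,555),12,23,N),((602,302),12,23,N),((328,278),28,-62,37),((294,495),28,-62,-37),((75,463),28,N,-37),((268,487),28,N,-37),((533,400),40.5,0,0)]
W=[on_z(t,px(c),z) for c,z,_,_ in obs]
def loc(p,w):
    c,s_=np.cos(p[2]),np.sin(p[2]); d=w[:2]-p[:2]; return np.array([c*d[0]+s_*d[1],-s_*d[0]+c*d[1]])
def res(p):
    o=[]
    for w,(c,z,a,b) in zip(W,obs):
        l=loc(p,w)
        if a is not N:o.append(l[0]-a)
        if b is not N:o.append(l[1]-b)
    return o
q=least_squares(res,[550,170,-1.5]).x
def fw(x,y,z):
    c,s_=np.cos(q[2]),np.sin(q[2]); return np.array([q[0]+c*x-s_*y,q[1]+s_*x+c*y,z])
if __name__=='__main__':
    print('fixture',q[:2].round(1),np.degrees(q[2]).round(2)); print(np.round(res(q),1))
    print('jaw front',[loc(q,on_z(t,px(c),31)).round(1) for c in ((238,285),(213,465))],'handle',loc(q,on_z(t,px((123,316)),89)).round(1))
    print('nest',fw(-38,0,12).round(1))
    k=5; u0,v0,w,h=280,160,150,112
    im=cv2.resize(s['img'][v0:v0+h,u0:u0+w],None,fx=k,fy=k,interpolation=cv2.INTER_CUBIC)
    def dot(P,col):
        u=proj(s,P); cv2.circle(im,(int((u[0]+.5-u0)*k),int((u[1]+.5-v0)*k)),3,col,1)
    for x,y in ((-140,-45),(62,-45),(62,45),(-140,45),(23,-45),(33,45),(-38,0)): dot(fw(x,y,12),(0,0,255))
    dot(fw(0,0,40.5),(0,0,255))
    for y in (-37,37): dot(fw(-62,y,28),(255,0,255))
    for n,ss in (('top',t),('scene',s)):
        for nm,(u,v) in {'tall':(348,212) if n=='top' else (316,243),'short':(266,241) if n=='top' else (289,194)}.items():
            c=ss['img'][v-14:v+15,u-14:u+15].astype(int)
            bl=cv2.GaussianBlur(c.astype(np.uint8),(0,0),1).astype(int).sum(2)//3
            m=(bl<np.median(bl)-22).astype(np.uint8)
            if n=='scene' and nm=='short': m[20:]*=1
            cn,_=cv2.findContours(m,cv2.RETR_EXTERNAL,cv2.CHAIN_APPROX_NONE); cc=max(cn,key=cv2.contourArea)
            (x,y,w_,h_)=cv2.boundingRect(cc); mo=cv2.minEnclosingCircle(cc)
            cen=(u-14+x+(w_-1)/2,v-14+y+(h_-1)/2); print(n,nm,cen,w_,h_,on_z(ss,cen,15).round(1))
    dot((440,157,30),(0,255,0)); dot((440,157,0),(0,255,0))
    cv2.imwrite('pics/ov1.png',im)
E
python3 fx.py
```

```text
fixture [557.4 183.3] -98.21
[-0.   1.5 -1.2  1.1 -0.4 -0.6 -1.4  0.6  0.2 -0.8 -1.  -1.9 -1.2 -1.
  0.4  0.6  4.8  0.2]
jaw front [array([-89.9,  28.2]), array([-88.8, -32.1])] handle [-115.7   -1.4]
nest [562.8 221.   12. ]
top tall (347.0, 213.0) 15 17 [438.3 157.7  15. ]
top short (266.0, 241.0) 17 15 [387.3 308.9  15. ]
scene tall (315.5, 245.0) 16 19 [438.7 155.3  15. ]
scene short (288.5, 194.0) 14 15 [387.9 305.3  15. ]
```

View pics/ov1.png

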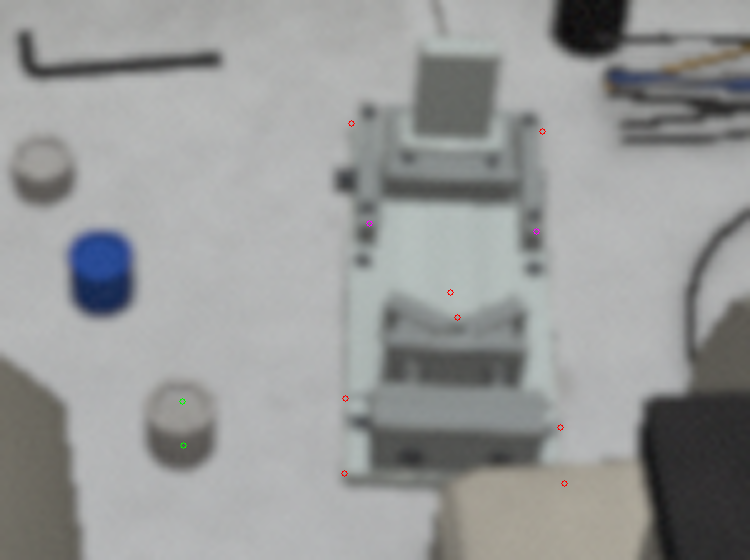

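Projected fixture points agree in x, but sit about 2 px (3-4 mm in y) high in the scene view. The same offset appears on both plugs, so I attribute it to camera calibration and average the two views. Next I check obstacle heights for the path by triangulating from both views.

```bash
python3 - <<'E'
from h import *
t=vision.snapshot('top'); s=vision.snapshot('scene')
def tri(a,b):
    e1,d1=ray(t,a);e2,d2=ray(s,b)
    A=np.c_[d1,-d2];k=np.linalg.lstsq(A,e2-e1,rcond=None)[0]
    p,q=e1+k[0]*d1,e2+k[1]*d2; return ((p+q)/2).round(0),np.linalg.norm(p-q).round(1)
for n,a,b in (('knob',(587,276),(223,227)),('nut',(570,64),(486,299)),('stage corner',(503,12),(574,372)),('stage corner2',(635,121),(411,241)),('wheel top',(530,204),(328,322)),('machine corner far R',(483,236),(275,219)),('small knob',(579,322),(180,283)),('key',(227,196),(324,172)),('specimen',(348,262),(240,207)),('ring',(227,283),(255,170)),('handle',(269,140),(372,170))):
    print(n,*tri(a,b))
E
```

```text
knob [326. -92. 388.] 0.1
nut [ 621. -148.  290.] 0.1
stage corner [ 847. -166.   31.] 12.7
stage corner2 [ 505. -149.  418.] 8.0
wheel top [ 434. -113.  198.] 5.7
machine corner far R [376.  -4. 293.] 4.2
small knob [ 267. -115.  322.] 1.8
key [475. 385.   2.] 2.8
specimen [324. 162. 143.] 47.3
ring [311. 378.  28.] 0.3
handle [569. 298.  82.] 12.0
```

Obstacles: the press machine reaches about 390 mm at its knob and the microscope about 290 mm. I'll lift to about 470 mm and swing round at a radius of about 600 mm.

Request:
step_arm --targets '[[[0, 0, 36, 0, 0, 0], [0, 0, 72, 0, 0, 0], [0, 0, 108, 0, 0, 0], [0, 0, 144, 0, 0, 0], [0, 0, 180, 0, 0, 0], [0, 0, 216, 0, 0, 0], [35, 11, 220, 0, 0, 0.045], [74, 27, 220, 0, 0, 0.09], [112, 45, 220, 0, 0, 0.135], [148, 66, 220, 0, 0, 0.18], [183, 90, 220, 0, 0, 0.225], [216, 115, 220, 0, 0, 0.27]]]' --fingers -1 --newtons 40

```text
time: 1.4
tool_pos: [386.8, -460.0, 473.0]
tcp_rot: [-180.0, -0.0, 32.1]
ft_force: [0.1, -0.4, 0.1]
finger_gap: 85.5
grip_force: 0.0
```

Request:
step_arm --targets '[[[29, 30, 0, 0, 0, 0.05], [57, 61, 0, 0, 0, 0.1], [81, 95, 0, 0, 0, 0.15], [103, 130, 0, 0, 0, 0.2], [122, 167, 0, 0, 0, 0.25], [139, 204, 0, 0, 0, 0.3], [152, 243, 0, 0, 0, 0.35], [163, 282, 0, 0, 0, 0.4], [170, 321, 0, 0, 0, 0.45], [173, 361, 0, 0, 0, 0.5], [171, 401, 0, 0, 0, 0.55], [164, 441, 0, 0, 0, 0.6]]]'

```text
time: 2.4
tool_pos: [549.3, -18.2, 472.7]
tcp_rot: [-180.0, 0.0, 66.5]
ft_force: [1.4, -0.2, 0.2]
finger_gap: 84.9
grip_force: 0.0
```

Request:
step_arm --targets '[[[-18, 29, 0, 0, 0, 0.05], [-37, 58, 0, 0, 0, 0.1], [-55, 87, 0, 0, 0, 0.15], [-74, 117, 0, 0, 0, 0.2], [-92, 146, 0, 0, 0, 0.24], [-111, 175, 0, 0, 0, 0.267], [-111, 175, -38, 0, 0, 0.267], [-111, 175, -76, 0, 0, 0.267], [-111, 175, -114, 0, 0, 0.267], [-111, 175, -152, 0, 0, 0.267], [-111, 175, -190, 0, 0, 0.267], [-111, 175, -228, 0, 0, 0.267]]]'

```text
time: 3.4
tool_pos: [437.9, 154.9, 243.8]
tcp_rot: [180.0, -0.0, 81.7]
ft_force: [0.0, 0.1, -0.4]
finger_gap: 85.5
grip_force: 0.0
```

Request:
step_arm --targets '[[[0, 0, -38, 0, 0, 0], [0, 0, -76, 0, 0, 0], [0, 0, -114, 0, 0, 0], [0, 0, -145, 0, 0, 0], [0, 0, -145, 0, 0, 0]]]'

```text
time: 3.82
tool_pos: [433.1, 153.6, 93.4]
tcp_rot: [-179.4, 0.2, 81.6]
ft_force: [-1.2, -0.1, -1.1]
finger_gap: 85.3
grip_force: 0.0
```

```bash
python3 - <<'E'
from h import *
print(r.sense()['tool_pos'],r.sense()['tcp_rot'])
T=r.sense()['tool_pos']
o=[]
for n in('scene','top'):
    s=vision.snapshot(n); u=proj(s,(438.5,156.5,30)); w=proj(s,T); print(n,u,w)
    c=(int(u[0])-40,int(u[1])-45); im=cv2.resize(s['img'][c[1]:c[1]+80,c[0]:c[0]+80],None,fx=5,fy=5,interpolation=cv2.INTER_CUBIC)
    for P,col in((u,(0,255,0)),(w,(0,0,255))): cv2.circle(im,tuple(int((a+.5-b)*5) for a,b in zip(P,c)),3,col,1)
    o.append(im)
cv2.imwrite('pics/g1.png',np.hstack(o))
E
```

```text
[433.1444537  153.63714732  93.4393458 ] [-179.39317389    0.24026826   81.63582339]
scene [315.31379113 240.13798568] [312.38714109 221.51633983]
top [348.1980531  212.07676654] [352.39351632 211.39705073]
```

View pics/g1.png

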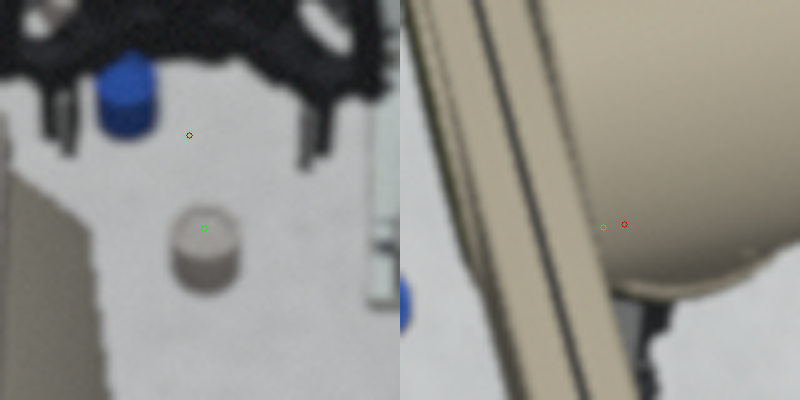

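The scene crop shows the plug (≈(205,232) in the crop) between the open fingers at (60,130) and (315,140). The top view is blocked by the arm. I'll settle and read the pose.

Request:
step_arm --targets '[[[0, 0, 0, 0, 0, 0], [0, 0, 0, 0, 0, 0], [0, 0, 0, 0, 0, 0]]]'

```text
time: 4.17
tool_pos: [440.1, 155.3, 103.0]
tcp_rot: [179.8, -0.1, 81.6]
ft_force: [0.4, -0.3, -0.4]
finger_gap: 85.2
grip_force: 0.0
```

Request:
step_arm --targets '[[[0, 1, -20, 0, 0, 0], [0, 1, -38, 0, 0, 0], [0, 1, -54, 0, 0, 0], [0, 1, -66, 0, 0, 0], [0, 1, -71, 0, 0, 0], [0, 1, -71, 0, 0, 0], [0, 1, -71, 0, 0, 0]]]'

```text
time: 4.75
tool_pos: [439.0, 156.0, 30.4]
tcp_rot: [179.9, -0.0, 81.6]
ft_force: [-0.5, -0.0, 0.2]
finger_gap: 85.5
grip_force: 0.0
```

Request:
step_arm --targets '[[[0, 0, 0, 0, 0, 0], [0, 0, 0, 0, 0, 0], [0, 0, 0, 0, 0, 0], [0, 0, 0, 0, 0, 0], [0, 0, 0, 0, 0, 0], [0, 0, 0, 0, 0, 0], [0, 0, 0, 0, 0, 0], [0, 0, 0, 0, 0, 0], [0, 0, 0, 0, 0, 0], [0, 0, 0, 0, 0, 0]]]' --fingers 1 --newtons 40

```text
time: 5.58
tool_pos: [438.6, 155.9, 29.9]
tcp_rot: [180.0, -0.0, 81.6]
ft_force: [-1.2, -1.0, 5.9]
finger_gap: 28.0
grip_force: 39.1
```

Request:
step_arm --targets '[[[0, 0, 10, 0, 0, 0], [0, 0, 30, 0, 0, 0], [0, 0, 60, 0, 0, 0], [0, 0, 85, 0, 0, 0], [20, 10, 90, 0, 0, 0], [44, 22, 90, 0, 0, 0], [68, 34, 90, 0, 0, 0], [90, 46, 90, 0, 0, 0], [110, 56, 90, 0, 0, 0], [122, 62, 90, 0, 0, 0], [124, 63.5, 90, 0, 0, 0], [124, 63.5, 90, 0, 0, 0]]]'

```text
time: 6.58
tool_pos: [562.2, 219.5, 119.2]
tcp_rot: [-180.0, 0.0, 81.6]
ft_force: [-0.1, -0.2, -1.1]
finger_gap: 27.7
grip_force: 40.0
```

Request:
step_arm --targets '[[[0, 0, 0, 0, 0, 0], [0, 0, -20, 0, 0, 0], [0, 0, -40, 0, 0, 0], [0, 0, -40, 0, 0, 0], [0, 0, -40, 0, 0, 0], [0, 0, -40, 0, 0, 0]]]'

```text
time: 7.08
tool_pos: [562.1, 219.2, 80.3]
tcp_rot: [180.0, -0.0, 81.6]
ft_force: [0.0, 0.1, -0.8]
finger_gap: 27.9
grip_force: 39.9
```

```bash
python3 - <<'E'
from h import *
T=r.sense()['tool_pos']; print(T,r.sense()['finger_gap'])
o=[]
for n in('scene','top'):
    s=vision.snapshot(n); u=proj(s,(562,219,60))
    c=(int(u[0])-40,int(u[1])-40); im=cv2.resize(s['img'][c[1]:c[1]+80,c[0]:c[0]+80],None,fx=5,fy=5,interpolation=cv2.INTER_CUBIC)
    w=proj(s,T+[0,0,-33]);print(n,c); cv2.circle(im,tuple(int((a+.5-b)*5) for a,b in zip(w,c)),3,(0,0,255),1)
    o.append(im)
cv2.imwrite('pics/g2.png',np.hstack(o))
E
```

```text
[562.11239863 219.19621601  80.27494526] 27.869549811390804
scene (331, 164)
top (273, 102)
```

View pics/g2.png

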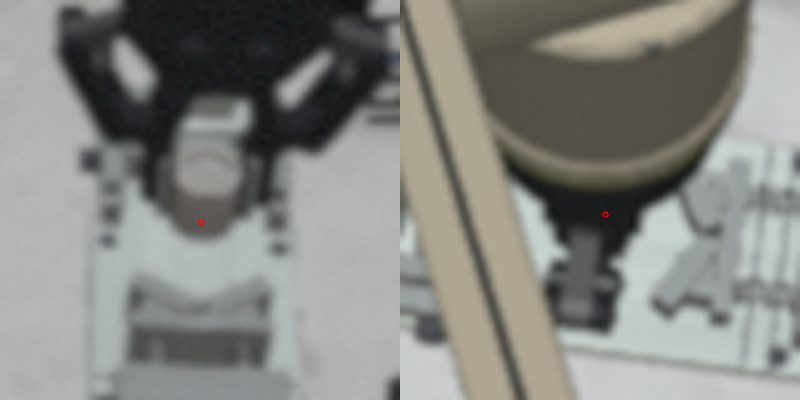

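The plug is held upright (crop (206,175)), in line with the V vertex (201,300) and the handle (220,115). The floor below it is clear, so I'll lower it.

Request:
step_arm --targets '[[[0, 0, -12, 0, 0, 0], [0, 0, -22, 0, 0, 0], [0, 0, -30, 0, 0, 0], [0, 0, -34, 0, 0, 0], [0, 0, -36, 0, 0, 0], [0, 0, -37, 0, 0, 0], [0, 0, -37.5, 0, 0, 0], [0, 0, -37.5, 0, 0, 0], [0, 0, -37.5, 0, 0, 0]]]'

```text
time: 7.93
tool_pos: [561.9, 219.3, 42.0]
tcp_rot: [-179.9, 0.0, 81.6]
ft_force: [-4.4, -2.0, 5.0]
finger_gap: 27.8
grip_force: 40.6
```

Request:
step_arm --targets '[[[0, 0, 0, 0, 0, 0], [0, 0, 0, 0, 0, 0], [0, 0, 0, 0, 0, 0], [0, 0, 0, 0, 0, 0], [0, 0, 0, 0, 0, 0], [0, 0, 0, 0, 0, 0], [0, 0, 0, 0, 0, 0], [0, 0, 0, 0, 0, 0]]]' --fingers -1

```text
time: 8.6
tool_pos: [562.2, 219.3, 41.8]
tcp_rot: [180.0, 0.0, 81.6]
ft_force: [0.0, 1.2, 1.1]
finger_gap: 85.6
grip_force: 0.0
```

Request:
step_arm --targets '[[[0, 0, 10, 0, 0, 0], [0, 0, 30, 0, 0, 0], [0, 0, 60, 0, 0, 0], [0, 0, 95, 0, 0, 0], [0, 0, 130, 0, 0, 0], [0, 0, 165, 0, 0, 0], [-35, 0, 180, 0, 0, 0], [-70, 0, 180, 0, 0, 0], [-105, 0, 180, 0, 0, 0], [-130, 0, 180, 0, 0, 0], [-130, 0, 180, 0, 0, 0], [-130, 0, 180, 0, 0, 0]]]'

```text
time: 9.6
tool_pos: [431.5, 219.6, 222.9]
tcp_rot: [179.9, -0.0, 81.7]
ft_force: [0.2, 0.7, -0.6]
finger_gap: 85.2
grip_force: 0.0
```

```bash
python3 - <<'E'
from h import *
o=[]
for n in('scene','top'):
    s=vision.snapshot(n); u=proj(s,(562,230,40))
    c=(int(u[0])-60,int(u[1])-50); im=cv2.resize(s['img'][c[1]:c[1]+120,c[0]:c[0]+100],None,fx=4,fy=4,interpolation=cv2.INTER_CUBIC);print(n,c)
    o.append(im)
cv2.imwrite('pics/g3.png',np.hstack(o))
E
```

```text
scene (309, 156)
top (247, 95)
```

View pics/g3.png

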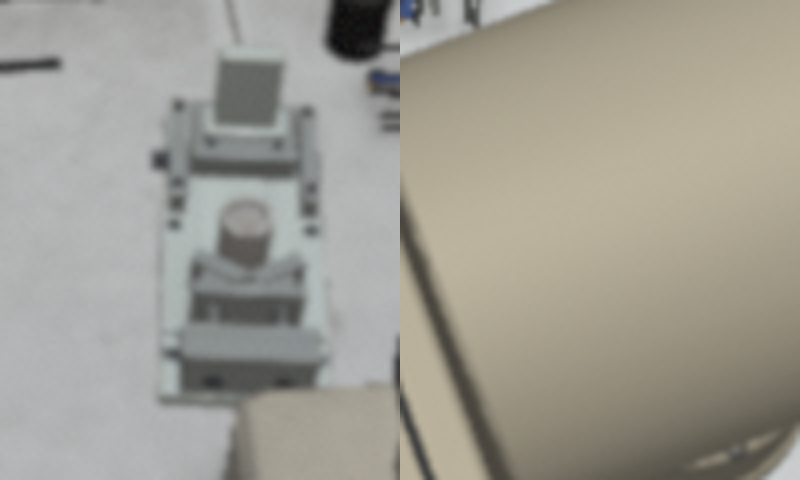

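The scene crop shows the tall plug standing upright and free at (246,235), on the centre line in front of the resting V, with the handle at (250,90). The top view is still hidden by the arm. Next I turn 90° and go above the handle.

Request:
step_arm --targets '[[[14, 7, 0, 0, 0, 0.12], [28, 14, 0, 0, 0, 0.24], [42, 21, 0, 0, 0, 0.36], [56, 29, 0, 0, 0, 0.48], [70, 37, 0, 0, 0, 0.6], [84, 45, 0, 0, 0, 0.72], [98, 52, 0, 0, 0, 0.84], [112, 60, 0, 0, 0, 0.96], [126, 68, 0, 0, 0, 1.08], [136, 73, 0, 0, 0, 1.2], [141, 76, 0, 0, 0, 1.32], [141.5, 76, 0, 0, 0, 1.44]]]'

```text
time: 10.7
tool_pos: [575.7, 295.5, 221.0]
tcp_rot: [-180.0, -0.0, 164.4]
ft_force: [0.6, 0.2, 0.5]
finger_gap: 85.2
grip_force: 0.0
```

Request:
step_arm --targets '[[[0, 0, -20, 0, 0, 0.1], [0, 0, -50, 0, 0, 0.131], [0, 0, -75, 0, 0, 0.131], [0, 0, -95, 0, 0, 0.131], [0, 0, -95, 0, 0, 0.131], [0, 0, -95, 0, 0, 0.131], [0, 0, -95, 0, 0, 0.131]]]'

```text
time: 11.28
tool_pos: [575.1, 295.5, 128.2]
tcp_rot: [180.0, 0.1, 171.6]
ft_force: [-0.1, 0.0, 0.0]
finger_gap: 85.6
grip_force: 0.0
```

```bash
python3 - <<'E'
from h import *
T=r.sense()['tool_pos']; print(T,r.sense()['tcp_rot'])
o=[]
for n in('scene','top'):
    s=vision.snapshot(n); u=proj(s,(574,280,60))
    c=(int(u[0])-50,int(u[1])-50); im=cv2.resize(s['img'][c[1]:c[1]+120,c[0]:c[0]+100],None,fx=4,fy=4,interpolation=cv2.INTER_CUBIC);print(n,c)
    for P,col in ((T+[0,0,-3],(0,0,255)),((574,296,89),(0,255,0))):
        w=proj(s,P); cv2.circle(im,tuple(int((a+.5-b)*4) for a,b in zip(w,c)),3,col,1)
    o.append(im)
cv2.imwrite('pics/g4.png',np.hstack(o))
E
```

```text
[575.05545596 295.49954796 128.18379882] [1.79953064e+02 8.57548782e-02 1.71617982e+02]
scene (322, 133)
top (230, 86)
```

View pics/g4.png

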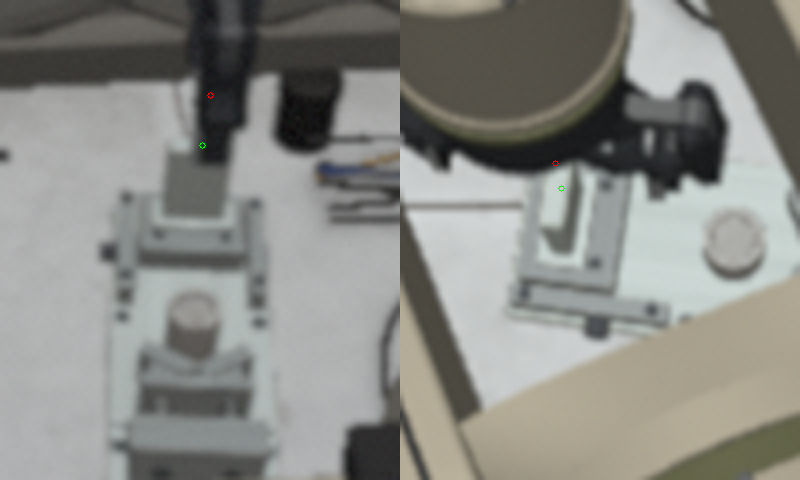

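The scene crop shows the handle top at (197,148) with the gripper above it and the front finger at (212,150), about 2 mm to the right. The top crop shows the handle at (557,195) and the plug at (735,240), clear. I'll descend with a 2 mm correction and pinch.

Request:
step_arm --targets '[[[-2, 0, -15, 0, 0, 0], [-2, 0, -30, 0, 0, 0], [-2, 0, -42, 0, 0, 0], [-2, 0, -50, 0, 0, 0], [-2, 0, -53, 0, 0, 0], [-2, 0, -53, 0, 0, 0], [-2, 0, -53, 0, 0, 0]]]'

```text
time: 11.97
tool_pos: [572.1, 295.5, 74.4]
tcp_rot: [180.0, 0.0, 171.6]
ft_force: [1.1, 0.8, 0.6]
finger_gap: 85.5
grip_force: 0.0
```

Request:
step_arm --targets '[[[0, 0, 0, 0, 0, 0], [0, 0, 0, 0, 0, 0], [0, 0, 0, 0, 0, 0], [0, 0, 0, 0, 0, 0], [0, 0, 0, 0, 0, 0], [0, 0, 0, 0, 0, 0], [0, 0, 0, 0, 0, 0], [0, 0, 0, 0, 0, 0], [0, 0, 0, 0, 0, 0], [0, 0, 0, 0, 0, 0], [0, 0, 0, 0, 0, 0], [0, 0, 0, 0, 0, 0]]]' --fingers 1 --newtons 40

```text
time: 12.97
tool_pos: [571.8, 295.4, 74.0]
tcp_rot: [180.0, 0.0, 171.7]
ft_force: [-0.9, 0.4, 3.7]
finger_gap: 11.1
grip_force: 40.7
```

Request:
step_arm --targets '[[[-0.7, -5, 0, 0, 0, 0], [-1.4, -10, 0, 0, 0, 0], [-2.1, -15, 0, 0, 0, 0], [-2.9, -20, 0, 0, 0, 0], [-3.6, -25, 0, 0, 0, 0], [-4.1, -28.5, 0, 0, 0, 0], [-4.4, -31, 0, 0, 0, 0], [-4.6, -32, 0, 0, 0, 0], [-4.6, -32, 0, 0, 0, 0]]]'

```text
time: 13.72
tool_pos: [567.1, 262.5, 74.0]
tcp_rot: [-180.0, 0.0, 171.6]
ft_force: [-1.2, -0.6, 5.9]
finger_gap: 11.8
grip_force: 41.2
```

Request:
step_arm --targets '[[[-0.2, -1.5, 0, 0, 0, 0], [-0.4, -3, 0, 0, 0, 0], [-0.6, -4.5, 0, 0, 0, 0], [-0.9, -6, 0, 0, 0, 0], [-1.1, -7.5, 0, 0, 0, 0], [-1.3, -9, 0, 0, 0, 0], [-1.5, -10.5, 0, 0, 0, 0], [-1.7, -12, 0, 0, 0, 0], [-1.9, -13.5, 0, 0, 0, 0], [-2.2, -15, 0, 0, 0, 0], [-2.2, -15, 0, 0, 0, 0], [-2.2, -15, 0, 0, 0, 0]]]'

```text
time: 14.72
tool_pos: [565.1, 247.9, 74.0]
tcp_rot: [-180.0, 0.0, 171.6]
ft_force: [-1.3, 0.9, 5.1]
finger_gap: 11.6
grip_force: 41.2
```

Request:
step_arm --targets '[[[-0.2, -1, 0, 0, 0, 0], [-0.3, -2, 0, 0, 0, 0], [-0.4, -3, 0, 0, 0, 0], [-0.6, -4, 0, 0, 0, 0], [-0.7, -5, 0, 0, 0, 0], [-0.9, -6, 0, 0, 0, 0], [-1, -7, 0, 0, 0, 0], [-1.2, -8, 0, 0, 0, 0], [-1.3, -9, 0, 0, 0, 0], [-1.3, -9, 0, 0, 0, 0], [-1.3, -9, 0, 0, 0, 0]]]'

```text
time: 15.63
tool_pos: [563.8, 239.2, 74.0]
tcp_rot: [180.0, 0.0, 171.6]
ft_force: [-0.2, 1.9, 5.4]
finger_gap: 11.5
grip_force: 41.1
```

```bash
python3 - <<'E'
from h import *
import time
st=r.sense(); print(st['tool_pos'].round(1),st['ft_force'].round(2),st['wrist_torque'].round(2))
o=[]
for n in('scene','top'):
    s=vision.snapshot(n); u=proj(s,(560,205,40))
    c=(int(u[0])-50,int(u[1])-45); im=cv2.resize(s['img'][c[1]:c[1]+100,c[0]:c[0]+100],None,fx=4,fy=4,interpolation=cv2.INTER_CUBIC);print(n,c)
    o.append(im)
cv2.imwrite('pics/g5.png',np.hstack(o))
E
```

```text
[563.8 239.2  74. ] [-0.16  1.87  5.38] [0.27 0.11 0.25]
scene (320, 170)
top (271, 101)
```

View pics/g5.png

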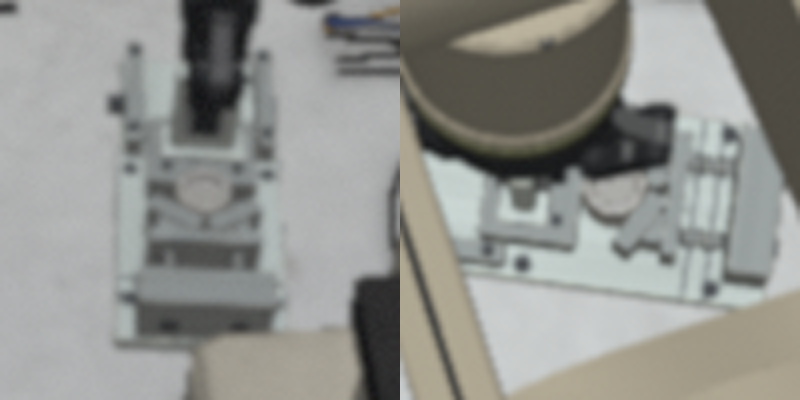

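Scene crop: the plug (200,190) sits between the jaw and the V. Top crop: the plug (615,190) is almost seated, with the stop's back edge still short of the engraved lines. I'll keep pressing slowly and watch the y force.

Request:
step_arm --targets '[[[-0.1, -1, 0, 0, 0, 0], [-0.3, -2, 0, 0, 0, 0], [-0.4, -3, 0, 0, 0, 0], [-0.6, -4, 0, 0, 0, 0], [-0.6, -4, 0, 0, 0, 0], [-0.6, -4, 0, 0, 0, 0]]]'

```text
time: 16.23
tool_pos: [563.3, 235.6, 74.0]
tcp_rot: [180.0, 0.0, 171.6]
ft_force: [0.8, 5.1, 4.8]
finger_gap: 11.5
grip_force: 41.0
```

Request:
step_arm --targets '[[[-0.1, -1, 0, 0, 0, 0], [-0.3, -2, 0, 0, 0, 0], [-0.4, -3, 0, 0, 0, 0], [-0.6, -4, 0, 0, 0, 0], [-0.6, -4, 0, 0, 0, 0], [-0.6, -4, 0, 0, 0, 0]]]'

```text
time: 16.73
tool_pos: [562.8, 232.0, 74.0]
tcp_rot: [179.9, 0.0, 171.7]
ft_force: [1.5, 8.3, 3.6]
finger_gap: 11.8
grip_force: 40.8
```

Request:
step_arm --targets '[[[-0.1, -0.8, 0, 0, 0, 0], [-0.2, -1.6, 0, 0, 0, 0], [-0.4, -2.5, 0, 0, 0, 0], [-0.4, -2.5, 0, 0, 0, 0], [-0.4, -2.5, 0, 0, 0, 0], [-0.4, -2.5, 0, 0, 0, 0], [-0.4, -2.5, 0, 0, 0, 0], [-0.4, -2.5, 0, 0, 0, 0]]]'

```text
time: 17.4
tool_pos: [562.5, 229.9, 74.1]
tcp_rot: [179.9, 0.1, 171.7]
ft_force: [2.2, 9.2, 3.6]
finger_gap: 11.5
grip_force: 40.7
```

```bash
python3 - <<'E'
from h import *
st=r.sense(); print(st['tool_pos'].round(1),st['ft_force'].round(2),st['qd'].round(2))
o=[]
for n in('scene','top'):
    s=vision.snapshot(n); u=proj(s,(555,185,40))
    c=(int(u[0])-35,int(u[1])-30); im=cv2.resize(s['img'][c[1]:c[1]+70,c[0]:c[0]+66],None,fx=6,fy=6,interpolation=cv2.INTER_CUBIC);print(n,c)
    o.append(im)
cv2.imwrite('pics/g6.png',np.hstack(o))
E
```

```text
[562.5 229.9  74.1] [2.15 9.2  3.56] [ 0.04  0.   -0.01 -0.01 -0.06  0.03]
scene (334, 192)
top (297, 119)
```

View pics/g6.png

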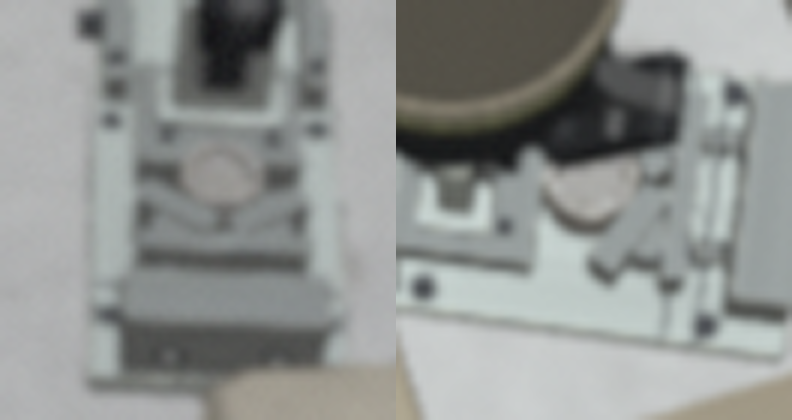

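In the top crop, the stop's back edge (≈690,270) lies between the first line (≈674) and the second (≈712), slightly short of midway, and the plug is seated upright in the V. I'll push 1 mm more, hold, and check.

Request:
step_arm --targets '[[[-0.1, -0.5, 0, 0, 0, 0], [-0.1, -1, 0, 0, 0, 0], [-0.1, -1, 0, 0, 0, 0], [-0.1, -1, 0, 0, 0, 0], [-0.1, -1, 0, 0, 0, 0], [-0.1, -1, 0, 0, 0, 0], [-0.1, -1, 0, 0, 0, 0], [-0.1, -1, 0, 0, 0, 0], [-0.1, -1, 0, 0, 0, 0], [-0.1, -1, 0, 0, 0, 0], [-0.1, -1, 0, 0, 0, 0], [-0.1, -1, 0, 0, 0, 0]]]'

```text
time: 18.5
tool_pos: [562.3, 229.1, 74.1]
tcp_rot: [179.9, 0.1, 171.7]
ft_force: [2.7, 10.0, 2.4]
finger_gap: 11.2
grip_force: 40.7
```

```bash
python3 - <<'E'
from h import *
st=r.sense(); print(st['tool_pos'].round(1),st['ft_force'].round(2),st['qd'].round(2))
if 7<st['ft_force'][1]<13: print(r.hand_in())
E
```

```text
[562.3 229.1  74.1] [ 2.73 10.02  2.39] [ 0.08 -0.01 -0.06  0.03 -0.04 -0.07]
the job is handed in; nothing more can be done
None
```

I handed the job in at 18.5 s with the taller plug upright in the V stop and the gripper holding the jaw steady at about 10 N; the stop's back edge is about midway between the two lines (estimated 11–12 mm in), and no pass/fail verdict came back.

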